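# Carry a clay plaque out over the drip tray

## Robot

A 7-joint arm with a two-finger parallel gripper is mounted at the origin on the work surface. World frame = base frame: x ahead of the robot, y to its left, z up, the work surface at z = 0. Lengths are in m, angles in degrees, forces in N, time in s.
With the tool pointing down it reaches from about 0.4 to 0.875 m from the base axis. Payload 6.5 kg.
Tool frame: the origin (TCP) lies at the very end of the fingers, on their centre line; the grasp point (between the pads) lies bot.pinch_z behind it (bot.pinch_z is the distance from the TCP to the grasp point, in m); z points along the fingers, x is the direction in which the jaws open and shut, and the axes are right-handed (so a half turn about z gives the same grasp; the last joint's range is limited). The gripper opens to 88 mm and grips with 3 to 60 N. Pads are 18 mm wide; open, the fingers measure 123 mm over their backs; the gripper's body (75 mm by 187 mm) begins 45 mm behind the grasp point.
Start: joints at [62.326, 30.733, -0.252, 88.115, 0.149, 61.152, -4.079], TCP at [0.263, -0.594, 0.239] pointing down, gripper open.
Joint ranges: [-154.64, 154.64], [-21.42, 123.67], [-72.66, 72.17], [13.99, 137.28], [-74.86, 254.86], [10.95, 109.41], [-158.01, 158.01]. Speed limits (degrees/s): [136.94, 136.94, 180, 180, 180, 180, 180].

## Interface

Orientations are given as [roll, pitch, yaw] about the fixed x, y, z axes, in that order (R = Rz(yaw) Ry(pitch) Rx(roll)).
In Python, from plant import bot, eyes, job, recognise gives the robot as it stands.
- The arm moves only by the tool carry_out, never from a script. Its argument "rows" is a list of rows, each an object with "dp": the shift along the tool's x, y, z scaled (see below), a list of three; "angular": the turn, a rotation vector about the tool's x, y, z scaled (see below), a list of three; "hand": the opening, from 0 (shut) to 1 (fully open). In form: [{"dp": [tx, ty, tz], "angular": [rx, ry, rz], "hand": hand}, ...]. A call has 1 to 10 rows; each row is the pose to reach, as a shift and turn from the pose commanded when the call began, along the tool's axes at that moment; what a row does not reach only later rows make up. The controller multiplies each number of a shift by 400 mm and each number of a turn by pi/2 rad. A row lasts 1/8 s, in which the tool goes at most 62.5 mm and 10.7 degrees, less where a joint would pass 70% of its speed; a pose out of reach is approached as far as the arm can. A call with a number of a shift or a turn outside -1 to 1 is refused whole. A call with a gripper value outside its range is refused whole. The fingers move at their own pace and stop on an object; the grip force is fixed at half the most. Time passes only in rows, so rows that repeat a pose let the fingers close. It gives the time, the measured TCP pose, the force and the opening at its end, in the units of the state.
- bot.get_obs(): the state, without advancing time (a new reading comes with each control period).
- eyes.get_image(name): name is "scene" or "top"; returns a dict with "img" (400x640x3 uint8, blue, green, red), "mtx" (3x3 intrinsics, pixels), "world_to_cam" (4x4, takes a point from world to camera coordinates). Camera axes: x right, y down, z forward; pixel columns grow to the right and rows downward; lengths in m; the calibration is good to about 2 mm. A picture is of the moment at which its call begins. There is no depth.
- job.sign_off(): hands the job in, once; it reports no verdict.
Trained networks look in a picture, given as the dict that the camera call returned (one of the last four; its "shot" number tells which), for a name from the list of things; names that differ only in an ending like _2 or _b are one class to them, and where a whole thing is asked for, a point or a joint stands for the part that bears it (a point fixed in the world has none). Each returns a list of dicts, best first, with "conf" (0 to 1); they miss things now and then, are a little off and sometimes report something else, mostly with a low value. They report only what shows in the picture. A call takes as long as a camera call. They do not tell look-alikes from the thing itself.
- recognise(name, picture): "at" ([column, row] in pixels, amid what is visible of it).
The state is a dict: "t": time; "joint_pos": joint angles; "qvel": joint speeds; "tau": joint torques, N m; "tcp_pos": TCP position; "eef_rot": TCP orientation; "force": force on the tool from outside, world axes, zero at the start; "torque": the same for the moment, N m; "grip_width": opening from 0.0 (shut) to 1.0 (fully open).
Only numpy, scipy, OpenCV 4.12 (cv2) and the standard library are available. Lean on these libraries where they do the work, as an engineer would, in place of code of your own. Each camera call takes 0.05 s, during which the arm holds its last target.

## Task

The blue plaque is to be varnished over the drip tray: put its hole over the brass peg on the board so that it lies flat on the board, and let go of it. Then slide the board outward over the tray until its outer end is level with the red pointer, and hold it down so that it stays level on its stand and never tips: finish while still holding the board there, as it would tip if let go. Leave the bare plaque, the paint bottle and the jar where they are.

Things in the scene. Friction and masses are not known exactly. Their poses are not given: they have to be found in the camera images.
- stand: Fixed white stand under the board. Origin at table level below the middle of its outer edge; x is the outward slide direction, z up. Flat top 50 mm high, 110 mm wide, x = -250 to 0 mm; two guide rails 8 mm high, inner faces at y = +-38 mm (3 mm play to the board). Before the edge (x = 9 to 199, y = +-55 mm) its purple drip tray, 18 mm high; the board must stay clear above it.
- board: Loose plywood board, 260 x 70 x 12 mm (x, y, z), about 0.25 kg, between the stand's rails. Origin at the centre of its underside; +x to its outer end, which at first overhangs the stand's edge by 15 to 45 mm. Not held, with the plaque on, it tips once the overhang passes 110 to 130 mm; the mark is at 150 to 180 mm. Holding its handle down there takes 1 to 7 N.
- board_end (a point): Middle of the top edge of the board's outer end (board x = +130 mm, 12 mm above its underside).
- peg_base (a point): Foot of the upright brass peg, on the board's top face, 30 mm from the outer end. The peg is 10 mm thick and 30 mm high, its top chamfered.
- handle (a point): Dark wooden handle block near the board's tail, part of the board: 50 mm along the board, 22 mm wide, 37 mm high above the board's top face. The point is on its middle line, 34 mm above the board's underside (22 mm above its top face); a good place to pinch across from above.
- gauge: Fixed pointer gauge beside the tray, on the side away from the robot: dark steel foot 36 mm across, 8 mm post 62 mm high, red pointer bar at its top reaching 36 mm towards the board's path. Origin at the middle of the foot; y points along the pointer, x is the board's outward direction.
- mark (a point): Top of the red pointer's tip, at the height of the board's top face (62 mm), 14 mm beside the board's path. The bar is 5 mm wide, centred on this point; the board's outer end must come level with it (same x in the stand's frame).
- blue_plaque: Loose clay plaque glazed blue with a white flower on top, 100 mm long (x), 42 mm wide (y), 10 mm thick, about 0.09 kg. Origin at the centre of its underside; it lies flat on the table. +x points to the end with the hole.
- blue_plaque_hole (a point): Centre of the blue plaque's through hole at its underside, hole 18 mm wide, 35 mm from the plaque's centre towards +x.
- bare_plaque: Bystander: a plaque of the same size and shape in bare tan clay, unglazed, with a white flower. It may lie in either of the two plaque places.
- paint_bottle: Bystander: upright red paint bottle, 36 mm wide, 80 mm high, origin at the centre of its foot.
- varnish_jar: Bystander: upright white jar with black cap, 56 mm wide, 70 mm high, origin at the centre of its foot.
Things that resemble listed ones, but are neither listed nor needed, are in the scene too. What is shaped like the gauge but orange is not meant.

How it is judged (in metres and radians):
On the way, in this order (a step that is already met when the one before it is completed fails the run):
1. the blue plaque's hole is over the peg, the plaque lies flat on the board and is let go, the board not yet slid out (overhang under 90 mm) (horizontal distance between blue_plaque_hole and peg_base below 0.008 m and z of blue_plaque_hole in the frame of peg_base between -0.004 and 0.008 m and angle between the z axis of blue_plaque and the z axis of board, either way round below 0.12 rad and contact force between the fingers and blue_plaque below 0.05 N and x of board_end in the frame of stand below 0.09 m), for 0.3 s.
2. the board's outer end is level with the red pointer while the board is held (x of board_end in the frame of mark between -0.008 and 0.008 m and contact force between any of the fingers, the arm and board above 0.5 N), for 0.2 s.
At the end, for the whole second after the job is handed in: The board's outer end is within 8 mm of the red pointer's middle along the slide; the board is level within 3 degrees, still, still resting on the stand, and held by the robot (over 0.5 N); the blue plaque's hole is on the peg (within 8 mm) and it lies flat on the board (all of step 2 and horizontal distance between blue_plaque_hole and peg_base below 0.008 m and z of blue_plaque_hole in the frame of peg_base between -0.004 and 0.008 m and angle between the z axis of blue_plaque and the z axis of board, either way round below 0.12 rad and angle between board's own z axis and vertical below 0.05 rad and contact force between board and stand above 0.3 N and z of board_end in the frame of stand above 0.05 m and linear speed of board below 0.01 m/s); the arm keeps its last pose, push and grip.
It fails at once if the board tips (over 11 degrees) (angle between board's own z axis and vertical above 0.2 rad).
It fails at once if a bystander (bare plaque, bottle or jar) is moved over 30 mm (distance of any of bare_plaque, paint_bottle, varnish_jar from where it was at the start of the episode above 0.03 m).
It also fails if it takes over 53 s, if anything falls off the work surface, if the arm or the gripper's body presses on something with over 40 N, if the wrist force passes 120 N, or if a joint passes its speed limit or range.

## Working session

There is one attempt and no reset: what is moved stays moved. The work goes in short steps, Python scripts to look and compute and a tool call to move; the robot and the scene stay as the last step left them, time stands still between calls to the robot, and variables do not carry over. Pictures are saved under pics/ and viewed, and the job is handed in when it is done.

Besides the shell and the picture viewer there is one more tool, called after "Emit:" by a JSON object that holds its "method" and its "body", one argument or row to a line. carry_out: Moves the arm, as the interface text tells. Shifts and turns lie within -1 to 1; 1 stands for 400 mm of shift or pi/2 rad of turn. Its arguments: {"type":"object","properties":{"rows":{"type":"array"}},"required":["rows"]}

```bash
ls; mkdir -p pics
python3 - <<'E'
from plant import bot, eyes, job, recognise
import cv2
o=bot.get_obs(); print(o, bot.pinch_z)
for n in("scene","top"):
    p=eyes.get_image(n); cv2.imwrite(f"pics/{n}0.png",p["img"]); print(n,p["mtx"].tolist(),p["world_to_cam"].tolist())
    for k in("board","board_end","peg_base","handle","gauge","mark","blue_plaque","blue_plaque_hole","bare_plaque","paint_bottle","varnish_jar","stand"):
        try: print(k,[(r["at"],round(r["conf"],2)) for r in recognise(k,p)][:4])
        except Exception as e: print(k,e)
print(bot.get_obs()["t"])
E
```

```text
pics
{'t': 0.0, 'joint_pos': array([62.32639221, 30.77793167, -0.25335555, 88.16899298,  0.14912445,
       61.15014995, -4.08028249]), 'qvel': array([-0.02381134, -0.00568525,  0.03960975,  0.01922693, -0.00037312,
        0.01363508, -0.12073522]), 'tau': array([ 1.15514017e-04, -5.70982504e+01,  9.91155133e-01, -2.51602489e+01,
       -5.61760599e-02,  1.78937061e-02,  1.43755519e-04]), 'tcp_pos': array([ 0.26287633, -0.59382224,  0.23784591]), 'eef_rot': array([ 1.79992268e+02,  9.64415279e-02, -6.61168339e+01]), 'force': array([0.48573496, 0.32913397, 0.20637101]), 'torque': array([ 0.01987932, -0.049056  , -0.0365935 ]), 'grip_width': 1.0021531657922185} 0.0187
scene [[395.67649930863575, 0.0, 316.9798980335625], [0.0, 395.67649930863575, 199.5738532166211], [0.0, 0.0, 1.0]] [[-0.35896070700818117, 0.9333365282717846, 0.005489609982401609, 0.1563675504730794], [0.5057094820774989, 0.19943230985202381, -0.8393358526382595, -0.23442470558909498], [-0.7844776163544084, -0.2985124432593365, -0.5435854952610923, 1.3403019537251992], [0.0, 0.0, 0.0, 1.0]]
board [([240.1, 194.6], 0.58
[... 715 characters left out ...]
4525514337, -0.22044449575041972, 0.607130173521121], [0.22025307921241027, 0.009187396596925433, -0.9753994939721994, 0.9488326513024887], [0.0, 0.0, 0.0, 1.0]]
board [([401.5, 213.1], 0.71)]
board_end [([400.2, 214.6], 0.66)]
peg_base [([400.4, 211.3], 0.66), ([227.4, 211.9], 0.49)]
handle [([398.4, 209.4], 0.64)]
gauge [([285.7, 148.1], 0.74), ([296.6, 180.1], 0.69)]
mark [([293.6, 180.3], 0.74), ([285.5, 143.7], 0.46)]
blue_plaque [([226.1, 210.0], 0.73)]
blue_plaque_hole [([227.7, 211.3], 0.78)]
bare_plaque [([223.2, 268.3], 0.77)]
paint_bottle [([385.9, 283.6], 0.79), ([341.4, 217.3], 0.62)]
varnish_jar [([370.6, 135.1], 0.68)]
stand [([341.3, 217.0], 0.81), ([295.6, 179.1], 0.33)]
1.3
```

Run:
```python
import cv2
a=cv2.imread("pics/top0.png"); cv2.imwrite("pics/top0c.png",cv2.resize(a[90:330,170:490],None,fx=2.5,fy=2.5,interpolation=cv2.INTER_CUBIC))
a=cv2.imread("pics/scene0.png"); cv2.imwrite("pics/scene0c.png",cv2.resize(a[130:350,190:510],None,fx=2.5,fy=2.5,interpolation=cv2.INTER_CUBIC))
```

```text
(no output)
```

View pics/top0c.png

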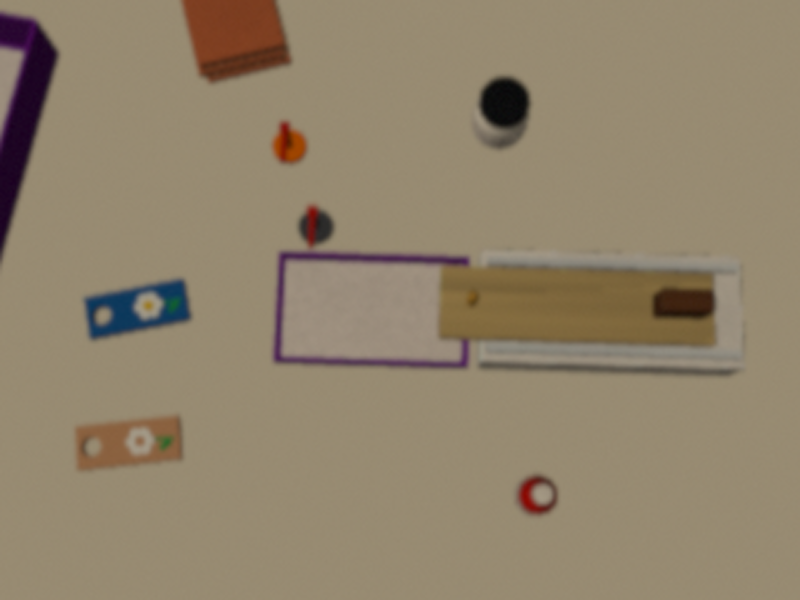

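View pics/scene0c.png

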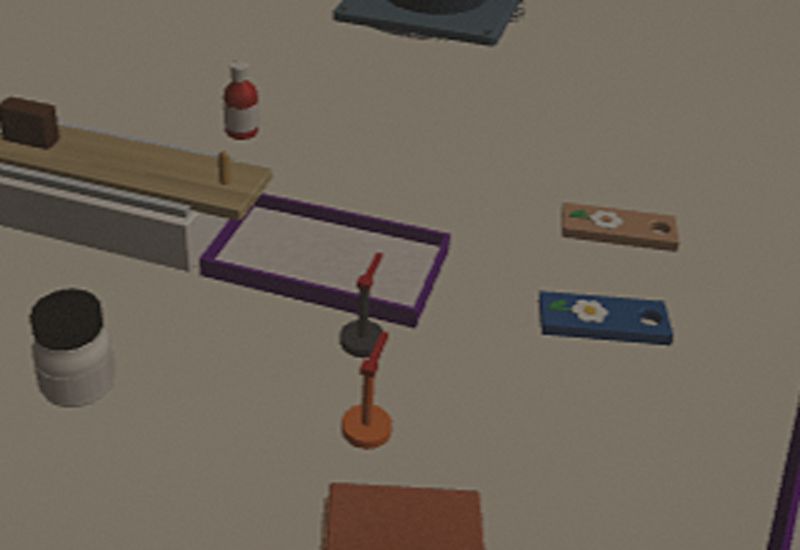

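View pics/top0.png

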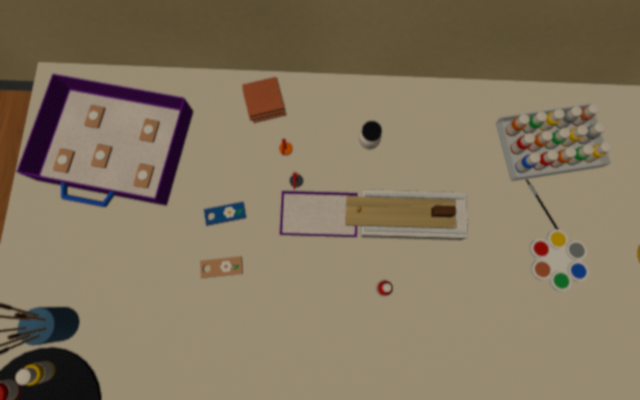

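```bash
cat > h.py <<'E'
import numpy as np, cv2, pickle
def ray(p,uv):
    K=np.array(p["mtx"]);T=np.array(p["world_to_cam"]);R=T[:3,:3];t=T[:3,3]
    c=-R.T@t; d=R.T@np.linalg.inv(K)@np.array([uv[0],uv[1],1.]); return c,d
def onz(p,uv,z):
    c,d=ray(p,uv); return (c+d*(z-c[2])/d[2])[:2]
def proj(p,X):
    K=np.array(p["mtx"]);T=np.array(p["world_to_cam"]); q=K@(T[:3,:3]@np.array(X)+T[:3,3]); return q[:2]/q[2]
def tri(p,a,q,b):
    c1,d1=ray(p,a);c2,d2=ray(q,b)
    A=np.stack([d1,-d2],1); s=np.linalg.lstsq(A,c2-c1,rcond=None)[0]
    P,Q=c1+s[0]*d1,c2+s[1]*d2; return (P+Q)/2,np.linalg.norm(P-Q)
def warp(p,z,x0,x1,y0,y1,mm=0.5):
    "rectified: col grows with -y (left=+y), row grows with -x"
    s=mm/1000; w=int((y1-y0)/s);h=int((x1-x0)/s)
    W=[(x1,y1),(x1,y0),(x0,y0),(x0,y1)]
    src=np.float32([proj(p,(a,b,z)) for a,b in W]);dst=np.float32([(0,0),(w,0),(w,h),(0,h)])
    M=cv2.getPerspectiveTransform(src,dst)
    return cv2.warpPerspective(p["img"],M,(w,h),flags=cv2.INTER_CUBIC)
def shot(n):
    from plant import eyes
    p=eyes.get_image(n); return p
E
python3 - <<'E'
from h import *
t=shot("top"); s=shot("scene")
pickle.dump((dict(t),dict(s)),open("p0.pkl","wb"))
for nm,uv,z in [("plaque",(226,212),.01),("bare",(222,267),.01),("boardend",(346,211),.062),("handle",(443,211),.09),("bottle",(385,288),0.08),("jar",(371,131),.07),("gauge",(296,182),0.0),("orange",(286,148),0)]:
    print(nm,onz(t,uv,z).round(3))
img=warp(t,0.062,0.35,0.8,-0.35,0.35,1); print(img.shape)
cv2.imwrite("pics/w62.png",img)
img=warp(t,0.01,0.45,0.7,0.12,0.37,0.4); cv2.imwrite("pics/w10.png",img)
img=warp(s,0.01,0.45,0.7,0.12,0.37,0.4); cv2.imwrite("pics/w10s.png",img)
E
```

```text
plaque [0.583 0.298]
bare [0.447 0.295]
boardend [0.587 0.002]
handle [ 0.591 -0.219]
bottle [ 0.412 -0.089]
jar [ 0.787 -0.052]
gauge [0.67  0.129]
orange [0.76 0.16]
(450, 699, 3)
```

View pics/w62.png

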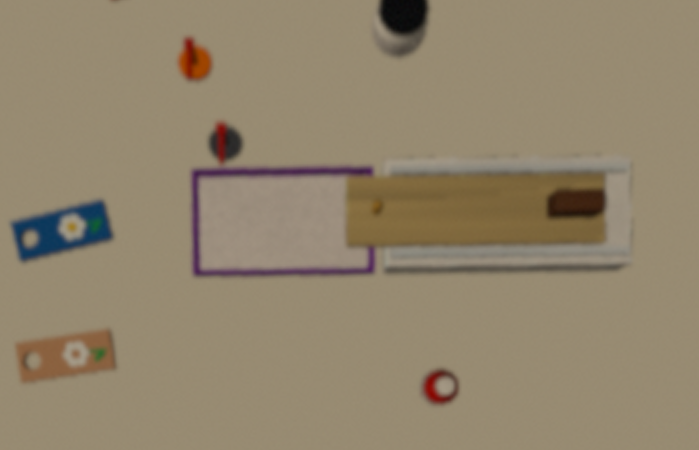

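View pics/w10.png

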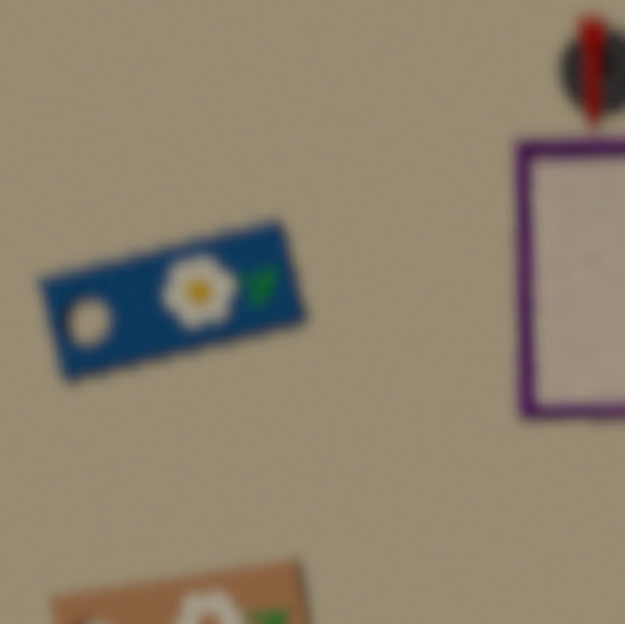

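View pics/w10s.png

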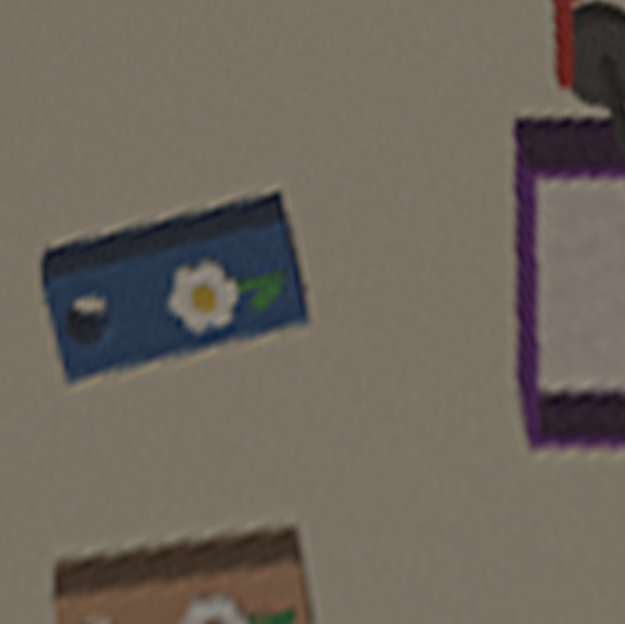

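```bash
cat > meas.py <<'E'
from h import *
def comp(m,near=None):
    n,l,st,c=cv2.connectedComponentsWithStats(m.astype(np.uint8)); 
    i=1+np.argmax(st[1:,4]); return (l==i).astype(np.uint8)
def plaque(p,z,box,mm=.25,sc=False):
    x0,x1,y0,y1=box; im=warp(p,z,*box,mm); hsv=cv2.cvtColor(im,cv2.COLOR_BGR2HSV)
    m=(hsv[...,0]>95)&(hsv[...,0]<120)&(hsv[...,1]>110)
    if sc: m&=(hsv[...,2]>75)
    m=comp(m); c,_=cv2.findContours(m,cv2.RETR_EXTERNAL,cv2.CHAIN_APPROX_NONE)
    r=cv2.minAreaRect(cv2.convexHull(c[0])); b=cv2.boxPoints(r)
    s=mm/1000; W=np.stack([x1-b[:,1]*s,y1-b[:,0]*s],1)
    ctr=W.mean(0); e=[W[1]-W[0],W[2]-W[1]]; e=max(e,key=np.linalg.norm); 
    if e[1]<0:e=-e
    return ctr,np.degrees(np.arctan2(e[1],e[0])),np.array(r[1])*s,im,b
E
python3 - <<'E'
from meas import *
t,s=pickle.load(open("p0.pkl","rb"))
for p,sc in((t,0),(s,1)):
    r=plaque(p,.01,(.5,.66,.22,.37),sc=sc); print(r[:3])
    c,a,_=r[:3]; u=np.array([np.cos(np.radians(a)),np.sin(np.radians(a))]); print("hole",c+.035*u)
# board
im=warp(t,.062,.53,.65,-.29,.03,.4)
cv2.imwrite("pics/b62.png",im)
im=warp(s,.062,.53,.70,-.29,.16,.6)
cv2.imwrite("pics/b62s.png",im)
im=warp(t,.062,.6,.7,.06,.2,.25); cv2.imwrite("pics/m62.png",im)
E
```

```text
(array([0.57960016, 0.30104682], dtype=float32), np.float32(103.974075), array([0.0384115 , 0.09657543]))
hole [0.5711483 0.335011 ]
(array([0.5797841 , 0.30057135], dtype=float32), np.float32(103.657646), array([0.03951829, 0.09773546]))
hole [0.5715199  0.33458167]
```

View pics/b62.png

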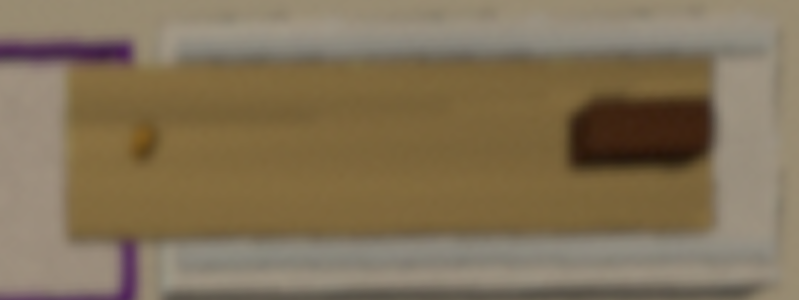

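View pics/b62s.png

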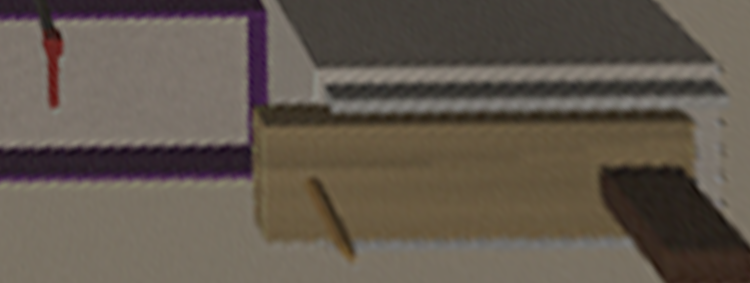

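View pics/m62.png

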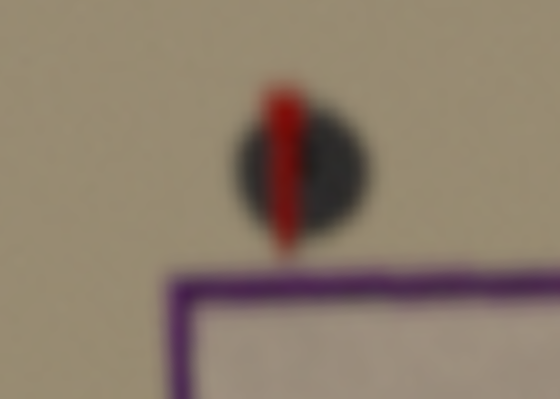

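```bash
cat > calc.py <<'E'
import sys,numpy as np
from scipy.spatial.transform import Rotation as R
from plant import bot
def go(x,y,z,yaw):
    o=bot.get_obs(); Rc=R.from_euler("xyz",o["eef_rot"],degrees=True); Rt=R.from_euler("xyz",[180,0,yaw],degrees=True)
    dp=Rc.inv().apply(np.array([x,y,z])-o["tcp_pos"])/.4; a=(Rc.inv()*Rt).as_rotvec()/(np.pi/2)
    print("t",round(o["t"],2),"pos",o["tcp_pos"].round(4),"rot",o["eef_rot"].round(2),"F",o["force"].round(2),"w",round(o["grip_width"],3))
    print("->",(x,y,z,yaw),"dp",dp.round(4).tolist(),"ang",a.round(4).tolist())
v=[float(q) for q in sys.argv[1:]]
for i in range(0,len(v),4): go(*v[i:i+4])
E
python3 calc.py .36 -.3 .24 -30 .5796 .3008 .1 13.8
```

```text
t 1.4 pos [ 0.2631 -0.5943  0.2387] rot [180.    -0.   -66.12] F [-0.33 -0.21 -0.26] w 0.999
-> (0.36, -0.3, 0.24, -30.0) dp [-0.5748, -0.5193, -0.0032] ang [0.0, 0.0, -0.4013]
t 1.4 pos [ 0.2631 -0.5943  0.2387] rot [180.    -0.   -66.12] F [-0.33 -0.21 -0.26] w 0.999
-> (0.5796, 0.3008, 0.1, 13.8) dp [-1.726, -1.6294, 0.3467] ang [0.0, 0.0, -0.888]
```

Run:
```python
from h import *
t,s=pickle.load(open("p0.pkl","rb"))
print(proj(t,(.59,-.027,.062)),proj(t,(.59,-.027,.092)),proj(s,(.59,-.027,.062)),proj(s,(.59,-.027,.092)))
a=cv2.resize(t["img"][195:235,335:385],None,fx=8,fy=8,interpolation=cv2.INTER_CUBIC)
b=cv2.resize(s["img"][180:220,255:305],None,fx=8,fy=8,interpolation=cv2.INTER_CUBIC)
cv2.imwrite("pics/peg.png",np.hstack([a,b]))
a=cv2.resize(t["img"][195:235,420:470],None,fx=8,fy=8,interpolation=cv2.INTER_CUBIC)
cv2.imwrite("pics/han.png",np.hstack([a,warp(t,.099,.56,.62,-.26,-.16,.25)[:320]] if 0 else [a]))
cv2.imwrite("pics/han99.png",warp(t,.099,.54,.66,-.28,-.16,.2))
```

```text
[358.42267533 210.29513261] [359.43016905 207.65808342] [279.68962722 202.60263101] [279.03978445 190.73709903]
```

View pics/peg.png

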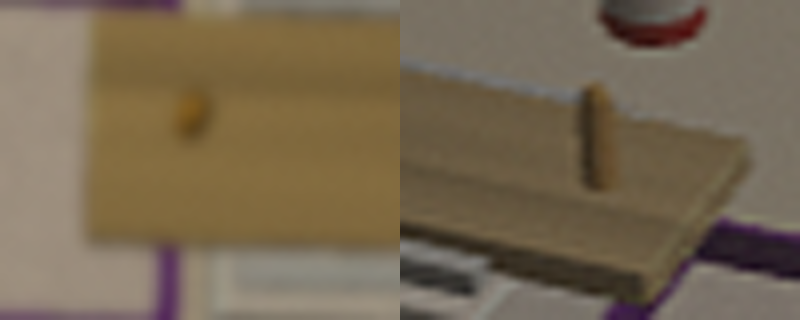

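View pics/han99.png

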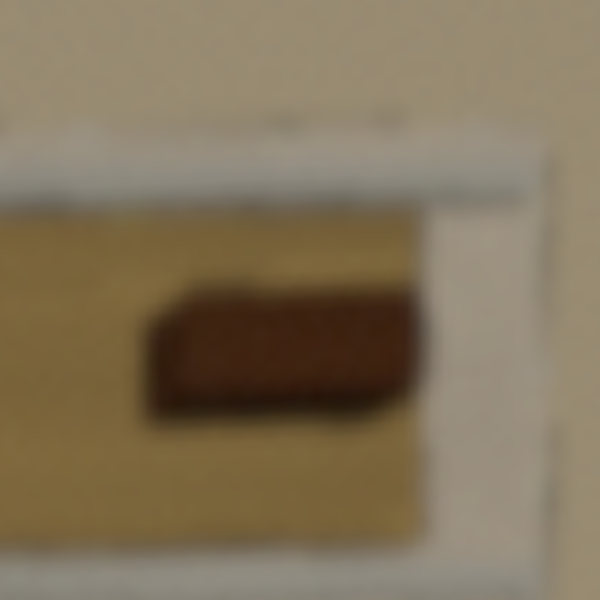

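Emit:
{"method": "carry_out", "body": {
  "rows": [
    {"dp": [-0.575,-0.519,0],"angular": [0,0,-0.4],"hand": 0.75},
    {"dp": [-0.575,-0.519,0],"angular": [0,0,-0.4],"hand": 0.75},
    {"dp": [-0.575,-0.519,0],"angular": [0,0,-0.4],"hand": 0.75},
    {"dp": [-0.575,-0.519,0],"angular": [0,0,-0.4],"hand": 0.75},
    {"dp": [-0.575,-0.519,0],"angular": [0,0,-0.4],"hand": 0.75},
    {"dp": [-0.575,-0.519,0],"angular": [0,0,-0.4],"hand": 0.75}
  ]
}}

```text
t: 2.15
tcp_pos: [0.3616, -0.2959, 0.2391]
eef_rot: [-179.9, -0.0, -29.7]
force: [-0.4, -1.1, 0.2]
grip_width: 0.748
```

```bash
python3 calc.py .48 .03 .2 -5
```

```text
t 2.15 pos [ 0.3616 -0.2959  0.2391] rot [-1.7994e+02 -1.0000e-02 -2.9680e+01] F [-0.38 -1.1   0.24] w 0.748
-> (0.48, 0.03, 0.2, -5.0) dp [-0.1461, -0.8543, 0.0986] ang [-0.0006, -0.0003, -0.2742]
```

Emit:
{"method": "carry_out", "body": {
  "rows": [
    {"dp": [-0.146,-0.854,0.0],"angular": [0,0,-0.274],"hand": 0.75},
    {"dp": [-0.146,-0.854,0.0],"angular": [0,0,-0.274],"hand": 0.75},
    {"dp": [-0.146,-0.854,0.0],"angular": [0,0,-0.274],"hand": 0.75},
    {"dp": [-0.146,-0.854,0.0],"angular": [0,0,-0.274],"hand": 0.75},
    {"dp": [-0.146,-0.854,0.0],"angular": [0,0,-0.274],"hand": 0.75},
    {"dp": [-0.146,-0.854,0.0],"angular": [0,0,-0.274],"hand": 0.75},
    {"dp": [-0.146,-0.854,0.0],"angular": [0,0,-0.274],"hand": 0.75}
  ]
}}

```text
t: 3.02
tcp_pos: [0.4818, 0.0266, 0.2389]
eef_rot: [-179.9, -0.0, -5.3]
force: [0.5, -0.7, -0.4]
grip_width: 0.751
```

```bash
python3 calc.py .5797 .3008 .05 13.8
```

```text
t 3.02 pos [0.4818 0.0266 0.2389] rot [-1.7993e+02 -4.0000e-02 -5.2600e+00] F [ 0.46 -0.75 -0.43] w 0.751
-> (0.5797, 0.3008, 0.05, 13.8) dp [0.1805, -0.7044, 0.4732] ang [-0.0007, -0.0006, -0.2118]
```

Emit:
{"method": "carry_out", "body": {
  "rows": [
    {"dp": [0.18,-0.704,0.3],"angular": [0,0,-0.212],"hand": 0.75},
    {"dp": [0.18,-0.704,0.3],"angular": [0,0,-0.212],"hand": 0.75},
    {"dp": [0.18,-0.704,0.3],"angular": [0,0,-0.212],"hand": 0.75},
    {"dp": [0.18,-0.704,0.3],"angular": [0,0,-0.212],"hand": 0.75},
    {"dp": [0.18,-0.704,0.473],"angular": [0,0,-0.212],"hand": 0.75},
    {"dp": [0.18,-0.704,0.473],"angular": [0,0,-0.212],"hand": 0.75},
    {"dp": [0.18,-0.704,0.473],"angular": [0,0,-0.212],"hand": 0.75},
    {"dp": [0.18,-0.704,0.473],"angular": [0,0,-0.212],"hand": 0.75},
    {"dp": [0.18,-0.704,0.473],"angular": [0,0,-0.212],"hand": 0.75}
  ]
}}

```text
t: 4.15
tcp_pos: [0.5809, 0.2967, 0.0516]
eef_rot: [180.0, -0.2, 13.5]
force: [0.2, -0.1, 0.2]
grip_width: 0.751
```

```bash
python3 calc.py .5797 .3008 .004 13.8
python3 - <<'E'
from h import *
p=shot("scene"); cv2.imwrite("pics/s1.png",p["img"]); cv2.imwrite("pics/s1c.png",cv2.resize(p["img"][150:300,330:530],None,fx=4,fy=4,interpolation=cv2.INTER_CUBIC))
E
```

```text
t 4.15 pos [0.5809 0.2967 0.0516] rot [ 1.7997e+02 -1.7000e-01  1.3490e+01] F [ 0.2  -0.07  0.24] w 0.751
-> (0.5797, 0.3008, 0.004, 13.8) dp [-0.0009, -0.0107, 0.119] ang [0.0003, -0.0019, -0.0034]
```

View pics/s1c.png

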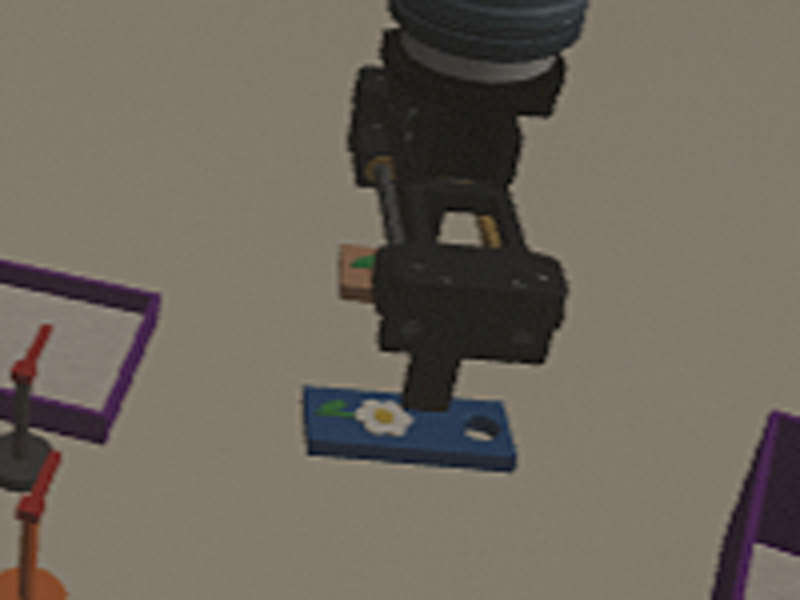

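Emit:
{"method": "carry_out", "body": {
  "rows": [
    {"dp": [0,-0.008,0.06],"angular": [0,0,0],"hand": 0.75},
    {"dp": [0,-0.008,0.1],"angular": [0,0,0],"hand": 0.75},
    {"dp": [0,-0.008,0.119],"angular": [0,0,0],"hand": 0.75},
    {"dp": [0,-0.008,0.119],"angular": [0,0,0],"hand": 0.75},
    {"dp": [0,-0.008,0.119],"angular": [0,0,0],"hand": 0.75}
  ]
}}

```text
t: 4.82
tcp_pos: [0.5784, 0.3014, 0.0016]
eef_rot: [180.0, 0.0, 13.6]
force: [0.1, 0.3, 0.1]
grip_width: 0.748
```

```bash
python3 calc.py .5797 .3008 .004 13.8
```

```text
t 4.83 pos [0.5784 0.3014 0.0016] rot [1.800e+02 1.000e-02 1.363e+01] F [0.11 0.31 0.14] w 0.748
-> (0.5797, 0.3008, 0.004, 13.8) dp [0.0029, 0.0022, -0.0061] ang [0.0, 0.0001, -0.0019]
```

Position good; raise 2 mm and close.

Emit:
{"method": "carry_out", "body": {
  "rows": [
    {"dp": [0.002,0.0,-0.005],"angular": [0,0,0],"hand": 0.6},
    {"dp": [0.002,0.0,-0.005],"angular": [0,0,0],"hand": 0.3},
    {"dp": [0.002,0.0,-0.005],"angular": [0,0,0],"hand": 0.3},
    {"dp": [0.002,0.0,-0.005],"angular": [0,0,0],"hand": 0.3},
    {"dp": [0.002,0.0,-0.005],"angular": [0,0,0],"hand": 0.3},
    {"dp": [0.002,0.0,-0.005],"angular": [0,0,0],"hand": 0.3}
  ]
}}

```text
t: 5.58
tcp_pos: [0.5794, 0.3016, 0.004]
eef_rot: [-180.0, -0.0, 13.6]
force: [1.2, 0.1, 0.8]
grip_width: 0.472
```

```bash
python3 calc.py .5797 .3008 .16 13.8
```

```text
t 5.58 pos [0.5794 0.3016 0.004 ] rot [-1.800e+02 -2.000e-02  1.362e+01] F [1.2  0.12 0.8 ] w 0.472
-> (0.5797, 0.3008, 0.16, 13.8) dp [0.0004, 0.0022, -0.39] ang [-0.0, -0.0002, -0.002]
```

Emit:
{"method": "carry_out", "body": {
  "rows": [
    {"dp": [0,0,-0.2],"angular": [0,0,0],"hand": 0.3},
    {"dp": [0,0,-0.39],"angular": [0,0,0],"hand": 0.3},
    {"dp": [0,0,-0.39],"angular": [0,0,0],"hand": 0.3},
    {"dp": [0,0,-0.39],"angular": [0,0,0],"hand": 0.3},
    {"dp": [0,0,-0.39],"angular": [0,0,0],"hand": 0.3}
  ]
}}

```text
t: 6.2
tcp_pos: [0.5783, 0.3008, 0.1582]
eef_rot: [179.9, 0.1, 13.6]
force: [-0.7, 0.0, -1.4]
grip_width: 0.47
```

```bash
python3 calc.py .5904 -.0607 .13 .67
```

```text
t 6.2 pos [0.5783 0.3008 0.1582] rot [1.7994e+02 1.4000e-01 1.3620e+01] F [-0.67  0.03 -1.37] w 0.47
-> (0.5904, -0.0607, 0.13, 0.67) dp [-0.1834, 0.8853, 0.0718] ang [0.0009, 0.0015, 0.1439]
```

Emit:
{"method": "carry_out", "body": {
  "rows": [
    {"dp": [-0.015,0.07,0.0],"angular": [0,0,0.02],"hand": 0.3},
    {"dp": [-0.04,0.2,0.0],"angular": [0,0,0.05],"hand": 0.3},
    {"dp": [-0.07,0.34,0.0],"angular": [0,0,0.08],"hand": 0.3},
    {"dp": [-0.1,0.48,0.0],"angular": [0,0,0.11],"hand": 0.3},
    {"dp": [-0.13,0.62,0.0],"angular": [0,0,0.144],"hand": 0.3},
    {"dp": [-0.157,0.75,0.0],"angular": [0,0,0.144],"hand": 0.3},
    {"dp": [-0.175,0.84,0.03],"angular": [0,0,0.144],"hand": 0.3},
    {"dp": [-0.183,0.885,0.07],"angular": [0,0,0.144],"hand": 0.3},
    {"dp": [-0.183,0.885,0.07],"angular": [0,0,0.144],"hand": 0.3},
    {"dp": [-0.183,0.885,0.07],"angular": [0,0,0.144],"hand": 0.3}
  ]
}}

```text
t: 7.45
tcp_pos: [0.5914, -0.057, 0.1316]
eef_rot: [-179.9, 0.0, 0.8]
force: [-0.1, -0.4, -1.7]
grip_width: 0.471
```

```bash
python3 calc.py .5904 -.0607 .13 .67;  python3 - <<'E'
from h import *
from plant import bot
p=shot("top"); s=shot("scene"); pickle.dump((dict(p),dict(s)),open("p1.pkl","wb"))
z=bot.get_obs()["tcp_pos"][2]-.004; print(z)
a=cv2.resize(p["img"][170:250,320:420],None,fx=5,fy=5,interpolation=cv2.INTER_CUBIC); b=cv2.resize(s["img"][140:220,230:330],None,fx=5,fy=5,interpolation=cv2.INTER_CUBIC)
cv2.imwrite("pics/a1.png",a);cv2.imwrite("pics/a2.png",b)
for q,o in((p,(320,170)),(s,(230,140))):
    print([((proj(q,X)-o)*5).round() for X in((.590,-.0265,z),(.590,-.0265,z+.01),(.590,-.0265,.092),(.590,-.0265,.062))])
E
```

```text
t 7.45 pos [ 0.5914 -0.057   0.1316] rot [-1.799e+02  3.000e-02  8.300e-01] F [-0.15 -0.38 -1.73] w 0.471
-> (0.5904, -0.0607, 0.13, 0.67) dp [-0.0025, 0.0093, 0.004] ang [-0.0012, 0.0004, 0.0017]
0.12833516980543547
[array([203., 171.]), array([204., 166.]), array([196., 188.]), array([191., 201.])]
[array([242., 179.]), array([241., 158.]), array([246., 254.]), array([249., 313.])]
```

View pics/a1.png

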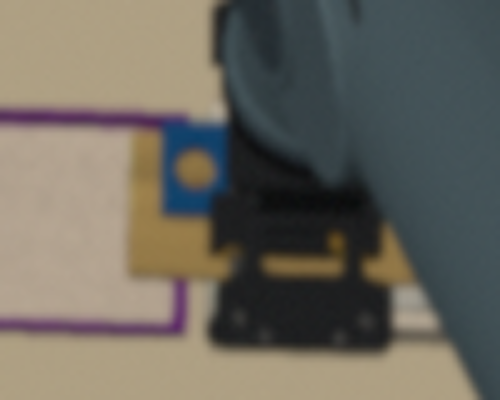

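View pics/a2.png

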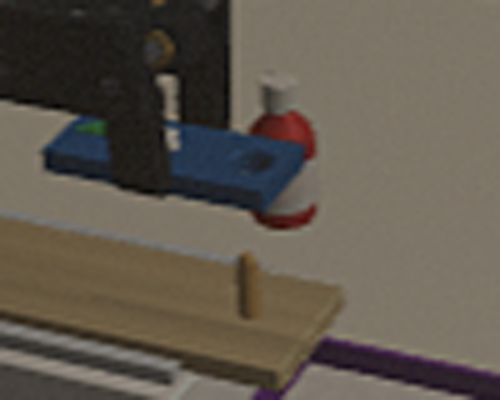

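Run:
```python
from h import *
p,s=pickle.load(open("p1.pkl","rb"))
b=cv2.resize(s["img"][160:210,260:300],None,fx=12,fy=12,interpolation=cv2.INTER_CUBIC); b=cv2.convertScaleAbs(b,alpha=1.6)
a=cv2.resize(p["img"][185:235,340:380],None,fx=12,fy=12,interpolation=cv2.INTER_CUBIC)
cv2.imwrite("pics/a3.png",np.hstack([b[:600],a[:600]][:2]))
for q,o in((s,(260,160)),(p,(340,185))): print([((proj(q,X)-o+.5)*12).round() for X in((.5909,-.0228,.138),(.5909,-.0228,.128),(.59,-.0265,.092),(.59,-.0265,.062))])
# plaque corners predicted outer end, z=.138
for q,o in((s,(260,160)),(p,(340,185))): print([((proj(q,(.5909+d,-.0228+.015,.138))-o+.5)*12).round() for d in(-.021,.021)])
```

```text
[array([242., 152.]), array([245., 203.]), array([237., 375.]), array([245., 518.])]
[array([236., 220.]), array([232., 232.]), array([237., 278.]), array([225., 309.])]
[array([373., 113.]), array([269., 225.])]
[array([151., 329.]), array([157., 105.])]
```

View pics/a3.png

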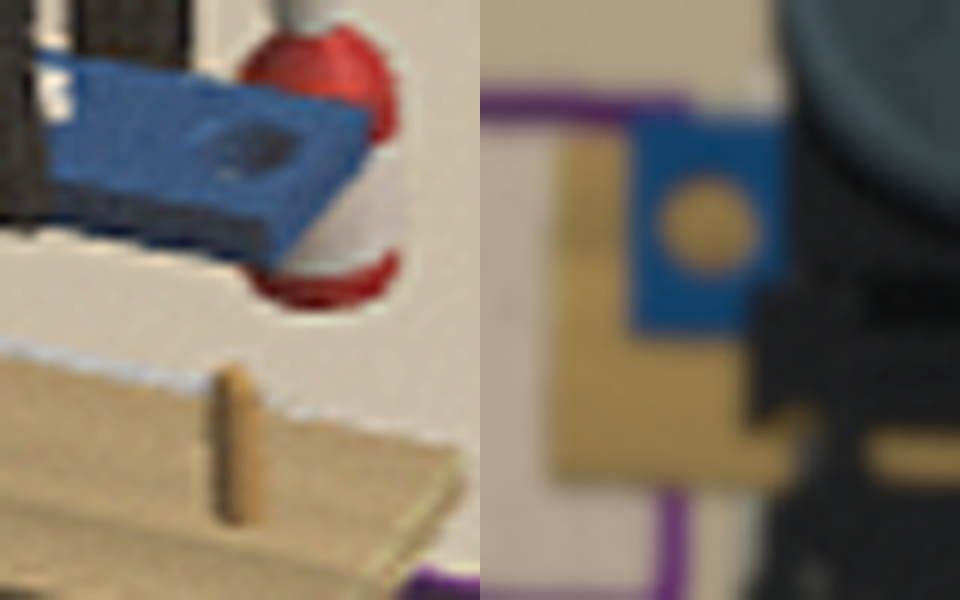

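Emit:
{"method": "carry_out", "body": {
  "rows": [
    {"dp": [-0.002,0.008,0.02],"angular": [0,0,0],"hand": 0.3},
    {"dp": [-0.002,0.008,0.05],"angular": [0,0,0],"hand": 0.3},
    {"dp": [-0.002,0.008,0.05],"angular": [0,0,0],"hand": 0.3},
    {"dp": [-0.002,0.008,0.05],"angular": [0,0,0],"hand": 0.3}
  ]
}}

```text
t: 8.05
tcp_pos: [0.5907, -0.0628, 0.1118]
eef_rot: [-180.0, 0.0, 0.7]
force: [-0.3, 0.2, -0.2]
grip_width: 0.467
```

```bash
python3 calc.py .5904 -.0612 .066 .67
```

```text
t 8.05 pos [ 0.5907 -0.0628  0.1118] rot [-1.7999e+02  1.0000e-02  6.7000e-01] F [-0.33  0.19 -0.21] w 0.467
-> (0.5904, -0.0612, 0.066, 0.67) dp [-0.0006, -0.0039, 0.1144] ang [-0.0001, 0.0002, -0.0]
```

Emit:
{"method": "carry_out", "body": {
  "rows": [
    {"dp": [0,-0.003,0.02],"angular": [0,0,0],"hand": 0.3},
    {"dp": [0,-0.003,0.04],"angular": [0,0,0],"hand": 0.3},
    {"dp": [0,-0.003,0.06],"angular": [0,0,0],"hand": 0.3},
    {"dp": [0,-0.003,0.08],"angular": [0,0,0],"hand": 0.3},
    {"dp": [0,-0.003,0.1],"angular": [0,0,0],"hand": 0.3},
    {"dp": [0,-0.003,0.11],"angular": [0,0,0],"hand": 0.3},
    {"dp": [0,-0.003,0.11],"angular": [0,0,0],"hand": 0.3}
  ]
}}

```text
t: 8.93
tcp_pos: [0.5905, -0.0617, 0.0676]
eef_rot: [-180.0, 0.0, 0.7]
force: [0.1, -0.5, -1.6]
grip_width: 0.473
```

```bash
python3 calc.py .5904 -.0612 .066 .67;  python3 - <<'E'
from h import *
p=shot("top"); s=shot("scene")
b=cv2.resize(s["img"][170:230,240:310],None,fx=6,fy=6,interpolation=cv2.INTER_CUBIC); b=cv2.convertScaleAbs(b,alpha=1.6)
a=cv2.resize(p["img"][180:240,330:390],None,fx=6,fy=6,interpolation=cv2.INTER_CUBIC)
cv2.imwrite("pics/a4.png",np.hstack([b,a]))
E
```

```text
t 8.93 pos [ 0.5905 -0.0617  0.0676] rot [-1.8e+02  3.0e-02  6.7e-01] F [ 0.07 -0.47 -1.62] w 0.473
-> (0.5904, -0.0612, 0.066, 0.67) dp [-0.0002, -0.0012, 0.004] ang [-0.0, 0.0003, -0.0001]
```

View pics/a4.png

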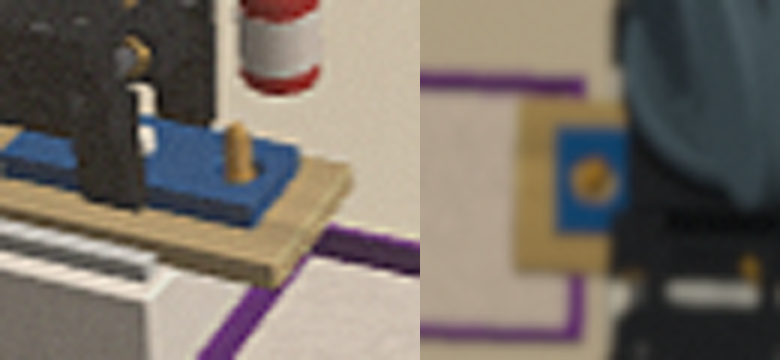

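Emit:
{"method": "carry_out", "body": {
  "rows": [
    {"dp": [0,0,0.003],"angular": [0,0,0],"hand": 0.3},
    {"dp": [0,0,0.003],"angular": [0,0,0],"hand": 0.45},
    {"dp": [0,0,0.003],"angular": [0,0,0],"hand": 0.55},
    {"dp": [0,0,0.003],"angular": [0,0,0],"hand": 0.62},
    {"dp": [0,0,0.003],"angular": [0,0,0],"hand": 0.62},
    {"dp": [0,0,-0.03],"angular": [0,0,0],"hand": 0.62},
    {"dp": [0,0,-0.1],"angular": [0,0,0],"hand": 0.62},
    {"dp": [0,0,-0.2],"angular": [0,0,0],"hand": 0.62},
    {"dp": [0,0,-0.2],"angular": [0,0,0],"hand": 0.62},
    {"dp": [0,0,-0.2],"angular": [0,0,0],"hand": 0.62}
  ]
}}

```text
t: 10.28
tcp_pos: [0.5905, -0.0619, 0.148]
eef_rot: [180.0, 0.0, 0.7]
force: [-0.9, -1.1, -0.9]
grip_width: 0.62
```

```bash
python3 calc.py .5912 -.219 .147 .67;  python3 - <<'E'
from h import *
p=shot("top"); s=shot("scene")
b=cv2.resize(s["img"][160:240,200:310],None,fx=5,fy=5,interpolation=cv2.INTER_CUBIC); b=cv2.convertScaleAbs(b,alpha=1.6)
cv2.imwrite("pics/a5.png",b)
E
```

```text
t 10.28 pos [ 0.5905 -0.0619  0.148 ] rot [179.98   0.     0.66] F [-0.94 -1.1  -0.85] w 0.62
-> (0.5912, -0.219, 0.147, 0.67) dp [-0.0026, 0.3928, 0.0027] ang [0.0002, 0.0, -0.0002]
```

View pics/a5.png

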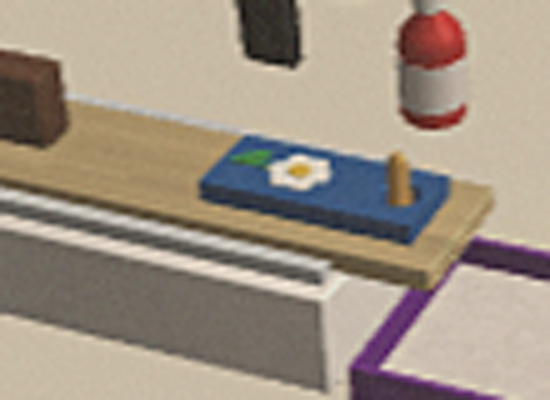

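Emit:
{"method": "carry_out", "body": {
  "rows": [
    {"dp": [-0.001,0.13,0],"angular": [0,0,0],"hand": 0.5},
    {"dp": [-0.002,0.26,0],"angular": [0,0,0],"hand": 0.5},
    {"dp": [-0.002,0.36,0],"angular": [0,0,0],"hand": 0.5},
    {"dp": [-0.002,0.393,0],"angular": [0,0,0],"hand": 0.5},
    {"dp": [-0.002,0.393,0],"angular": [0,0,0],"hand": 0.5},
    {"dp": [-0.002,0.393,0],"angular": [0,0,0],"hand": 0.5}
  ]
}}

```text
t: 11.12
tcp_pos: [0.5919, -0.2162, 0.1477]
eef_rot: [-179.9, 0.0, 0.8]
force: [-0.3, -0.2, -0.2]
grip_width: 0.501
```

```bash
python3 calc.py .5912 -.219 .066 .67;  python3 - <<'E'
from h import *
p=shot("top"); s=shot("scene"); pickle.dump((dict(p),dict(s)),open("p2.pkl","wb"))
b=cv2.resize(s["img"][140:220,190:290],None,fx=5,fy=5,interpolation=cv2.INTER_CUBIC); b=cv2.convertScaleAbs(b,alpha=1.6)
cv2.imwrite("pics/a6.png",b)
cv2.imwrite("pics/a7.png",warp(p,.072,.53,.65,-.29,.03,.4))
E
```

```text
t 11.12 pos [ 0.5919 -0.2162  0.1477] rot [-1.7991e+02  2.0000e-02  8.3000e-01] F [-0.31 -0.16 -0.22] w 0.501
-> (0.5912, -0.219, 0.066, 0.67) dp [-0.0019, 0.0073, 0.2043] ang [-0.001, 0.0002, 0.0018]
```

View pics/a6.png

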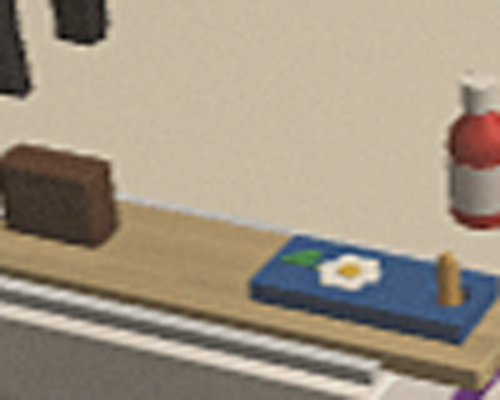

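View pics/a7.png

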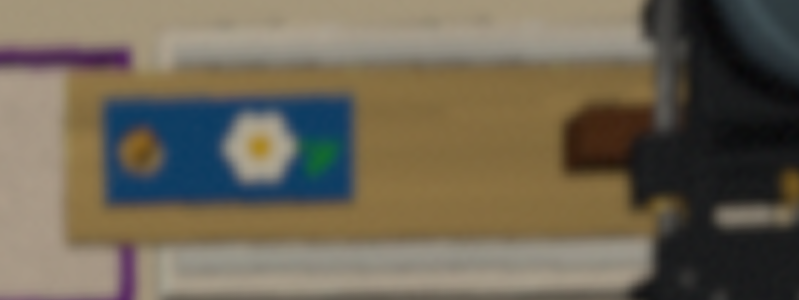

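Emit:
{"method": "carry_out", "body": {
  "rows": [
    {"dp": [-0.001,0.003,0.07],"angular": [0,0,0],"hand": 0.5},
    {"dp": [-0.001,0.003,0.13],"angular": [0,0,0],"hand": 0.5},
    {"dp": [-0.001,0.003,0.17],"angular": [0,0,0],"hand": 0.5},
    {"dp": [-0.001,0.003,0.19],"angular": [0,0,0],"hand": 0.5},
    {"dp": [-0.001,0.003,0.197],"angular": [0,0,0],"hand": 0.5},
    {"dp": [-0.001,0.003,0.197],"angular": [0,0,0],"hand": 0.5}
  ]
}}

```text
t: 11.98
tcp_pos: [0.5917, -0.2202, 0.0696]
eef_rot: [180.0, -0.0, 0.7]
force: [-0.9, -0.6, -0.0]
grip_width: 0.501
```

```bash
python3 calc.py .5912 -.219 .067 .67
```

```text
t 11.97 pos [ 0.5917 -0.2202  0.0696] rot [ 1.7999e+02 -5.0000e-02  6.6000e-01] F [-0.85 -0.58 -0.03] w 0.501
-> (0.5912, -0.219, 0.067, 0.67) dp [-0.0013, -0.0029, 0.0065] ang [0.0002, -0.0005, -0.0001]
```

Emit:
{"method": "carry_out", "body": {
  "rows": [
    {"dp": [-0.001,0,0.005],"angular": [0,0,0],"hand": 0.4},
    {"dp": [-0.001,0,0.005],"angular": [0,0,0],"hand": 0.3},
    {"dp": [-0.001,0,0.005],"angular": [0,0,0],"hand": 0.1},
    {"dp": [-0.001,0,0.005],"angular": [0,0,0],"hand": 0.1},
    {"dp": [-0.001,0,0.005],"angular": [0,0,0],"hand": 0.1},
    {"dp": [-0.001,0,0.005],"angular": [0,0,0],"hand": 0.1}
  ]
}}

```text
t: 12.72
tcp_pos: [0.5912, -0.2202, 0.0673]
eef_rot: [180.0, -0.0, 0.7]
force: [0.2, 0.4, 1.9]
grip_width: 0.248
```

```bash
python3 calc.py .5912 -.219 .067 .67;  python3 - <<'E'
from h import *
p=shot("top"); s=shot("scene"); pickle.dump((dict(p),dict(s)),open("p3.pkl","wb"))
cv2.imwrite("pics/a8.png",warp(p,.062,.53,.70,-.15,.17,.4))
E
```

```text
t 12.72 pos [ 0.5912 -0.2202  0.0673] rot [ 1.7999e+02 -3.0000e-02  6.5000e-01] F [0.18 0.41 1.91] w 0.248
-> (0.5912, -0.219, 0.067, 0.67) dp [0.0001, -0.0031, 0.0009] ang [0.0001, -0.0003, -0.0002]
```

View pics/a8.png

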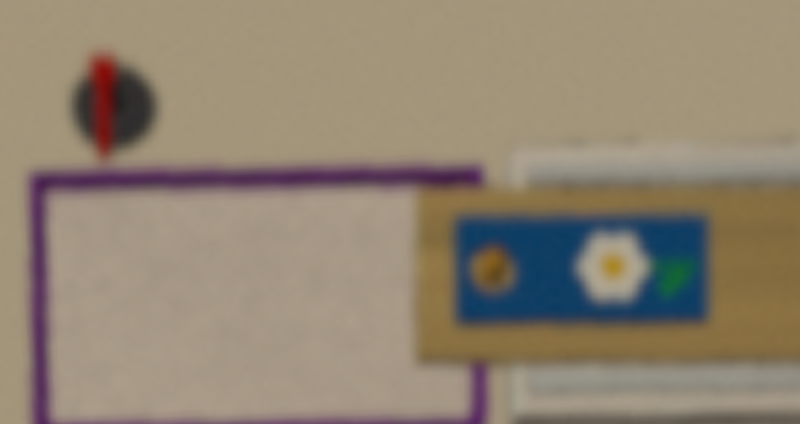

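Emit:
{"method": "carry_out", "body": {
  "rows": [
    {"dp": [0,0,0.003],"angular": [0,0,0],"hand": 0.1},
    {"dp": [0,0,0.005],"angular": [0,0,0],"hand": 0.1},
    {"dp": [0,-0.01,0.005],"angular": [0,0,0],"hand": 0.1},
    {"dp": [0,-0.025,0.005],"angular": [0,0,0],"hand": 0.1},
    {"dp": [0,-0.04,0.005],"angular": [0,0,0],"hand": 0.1},
    {"dp": [0,-0.055,0.005],"angular": [0,0,0],"hand": 0.1},
    {"dp": [0,-0.07,0.005],"angular": [0,0,0],"hand": 0.1},
    {"dp": [0,-0.07,0.005],"angular": [0,0,0],"hand": 0.1},
    {"dp": [0,-0.07,0.005],"angular": [0,0,0],"hand": 0.1}
  ]
}}

```text
t: 13.95
tcp_pos: [0.5922, -0.1958, 0.0673]
eef_rot: [179.7, -0.2, 0.6]
force: [-0.4, -6.7, 12.8]
grip_width: 0.249
```

```bash
python3 calc.py .5912 -.219 .067 .67;  python3 - <<'E'
from h import *
p=shot("top"); s=shot("scene")
cv2.imwrite("pics/a9.png",warp(p,.062,.53,.70,-.15,.17,.4))
cv2.imwrite("pics/a10.png",cv2.convertScaleAbs(cv2.resize(s["img"][140:260,190:350],None,fx=5,fy=5,interpolation=cv2.INTER_CUBIC),alpha=1.5))
E
```

```text
t 13.95 pos [ 0.5922 -0.1958  0.0673] rot [179.71  -0.2    0.56] F [-0.45 -6.69 12.83] w 0.249
-> (0.5912, -0.219, 0.067, 0.67) dp [-0.003, 0.058, 0.001] ang [0.0032, -0.0022, -0.0012]
```

View pics/a9.png

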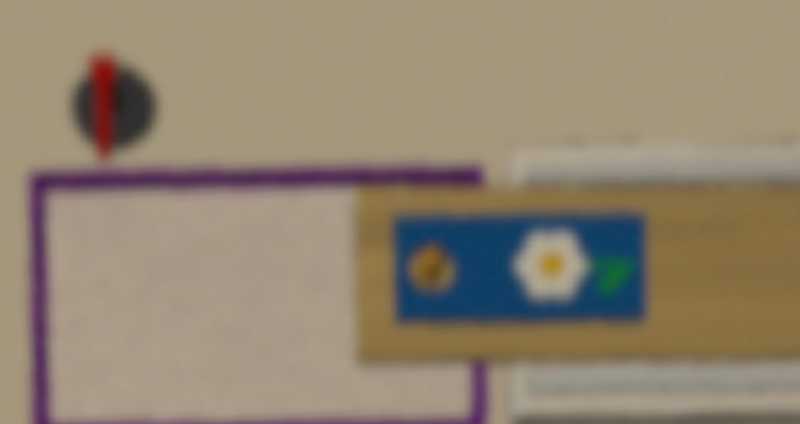

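View pics/a10.png

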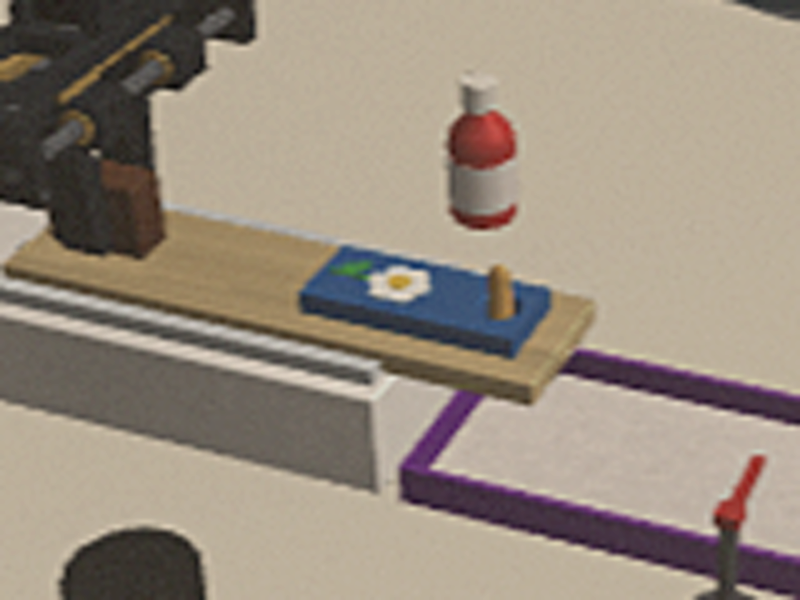

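Emit:
{"method": "carry_out", "body": {
  "rows": [
    {"dp": [0,-0.01,-0.001],"angular": [0,0,0],"hand": 0.1},
    {"dp": [0,-0.03,-0.002],"angular": [0,0,0],"hand": 0.1},
    {"dp": [0,-0.055,-0.002],"angular": [0,0,0],"hand": 0.1},
    {"dp": [0,-0.08,-0.002],"angular": [0,0,0],"hand": 0.1},
    {"dp": [0,-0.105,-0.002],"angular": [0,0,0],"hand": 0.1},
    {"dp": [0,-0.13,-0.002],"angular": [0,0,0],"hand": 0.1},
    {"dp": [0,-0.15,-0.002],"angular": [0,0,0],"hand": 0.1},
    {"dp": [0,-0.165,-0.002],"angular": [0,0,0],"hand": 0.1},
    {"dp": [0,-0.165,-0.002],"angular": [0,0,0],"hand": 0.1}
  ]
}}

```text
t: 15.18
tcp_pos: [0.5909, -0.1284, 0.0673]
eef_rot: [179.8, -0.1, 0.6]
force: [-0.6, -4.4, 9.5]
grip_width: 0.245
```

```bash
python3 calc.py .5907 -.095 .067 .67;  python3 - <<'E'
from h import *
p=shot("top"); s=shot("scene")
cv2.imwrite("pics/a11.png",warp(p,.062,.53,.70,-.15,.17,.4))
cv2.imwrite("pics/a12.png",cv2.convertScaleAbs(cv2.resize(s["img"][140:260,190:350],None,fx=5,fy=5,interpolation=cv2.INTER_CUBIC),alpha=1.5))
E
```

```text
t 15.18 pos [ 0.5909 -0.1284  0.0673] rot [ 1.7981e+02 -1.3000e-01  6.2000e-01] F [-0.63 -4.36  9.52] w 0.245
-> (0.5907, -0.095, 0.067, 0.67) dp [0.0003, -0.0835, 0.0004] ang [0.0022, -0.0014, -0.0006]
```

View pics/a11.png

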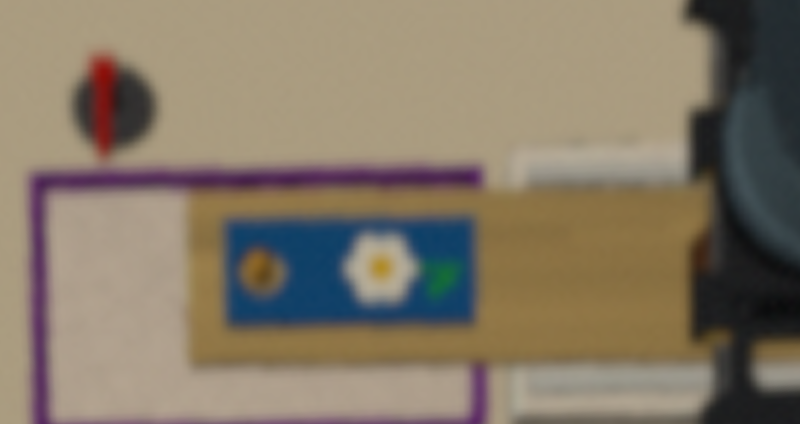

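View pics/a12.png

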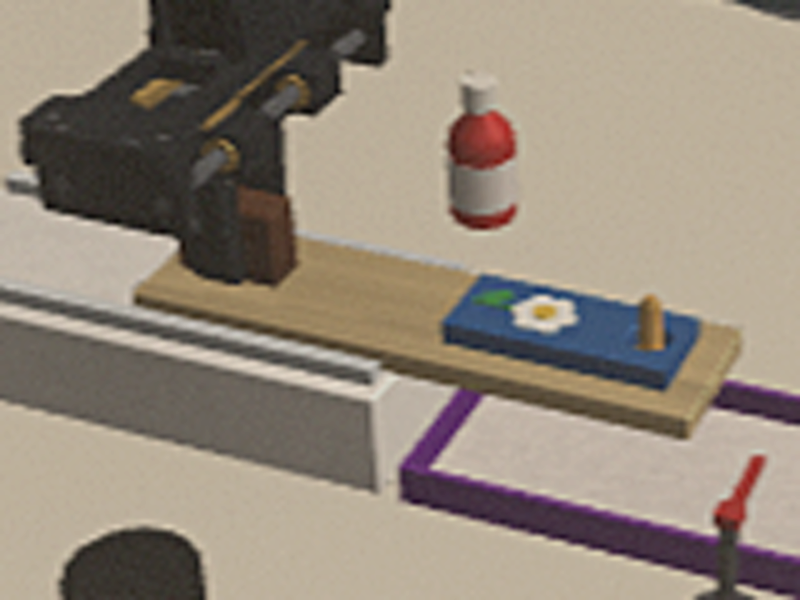

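Emit:
{"method": "carry_out", "body": {
  "rows": [
    {"dp": [0,-0.01,0],"angular": [0,0,0],"hand": 0.1},
    {"dp": [0,-0.025,0],"angular": [0,0,0],"hand": 0.1},
    {"dp": [0,-0.04,0],"angular": [0,0,0],"hand": 0.1},
    {"dp": [0,-0.055,0],"angular": [0,0,0],"hand": 0.1},
    {"dp": [0,-0.07,0],"angular": [0,0,0],"hand": 0.1},
    {"dp": [0,-0.08,0],"angular": [0,0,0],"hand": 0.1},
    {"dp": [0,-0.082,0],"angular": [0,0,0],"hand": 0.1},
    {"dp": [0,-0.082,0],"angular": [0,0,0],"hand": 0.1},
    {"dp": [0,-0.082,0],"angular": [0,0,0],"hand": 0.1}
  ]
}}

```text
t: 16.4
tcp_pos: [0.5906, -0.0967, 0.0673]
eef_rot: [179.8, -0.1, 0.6]
force: [0.8, -7.0, 10.1]
grip_width: 0.247
```

```bash
python3 calc.py .5907 -.095 .067 .67;  python3 - <<'E'
from h import *
p=shot("top"); s=shot("scene")
cv2.imwrite("pics/a13.png",warp(p,.062,.53,.70,.0,.17,.25))
cv2.imwrite("pics/a15.png",warp(s,.062,.53,.70,.0,.17,.25))
cv2.imwrite("pics/a14.png",cv2.convertScaleAbs(cv2.resize(s["img"][140:260,190:350],None,fx=5,fy=5,interpolation=cv2.INTER_CUBIC),alpha=1.5))
E
```

```text
t 16.4 pos [ 0.5906 -0.0967  0.0673] rot [ 1.7975e+02 -1.3000e-01  5.7000e-01] F [ 0.75 -6.98 10.07] w 0.247
-> (0.5907, -0.095, 0.067, 0.67) dp [0.0002, -0.0043, 0.0007] ang [0.0027, -0.0015, -0.0012]
```

View pics/a13.png

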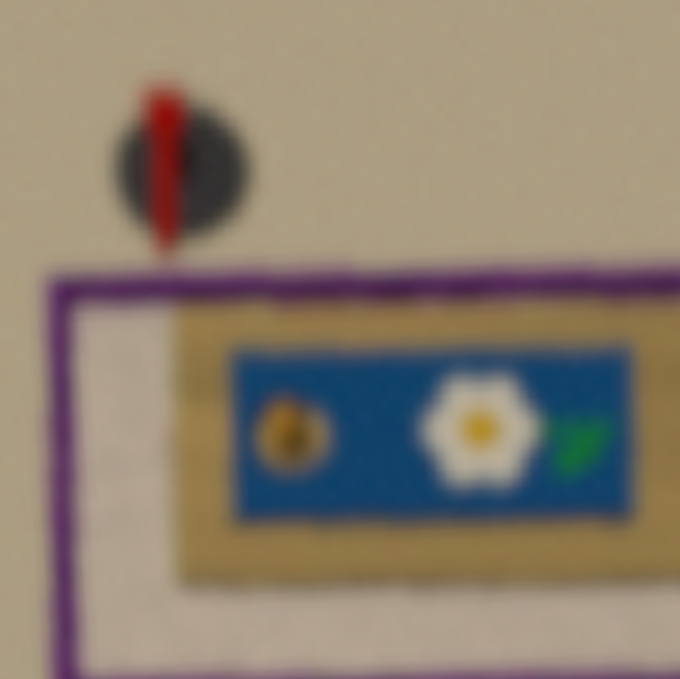

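View pics/a15.png

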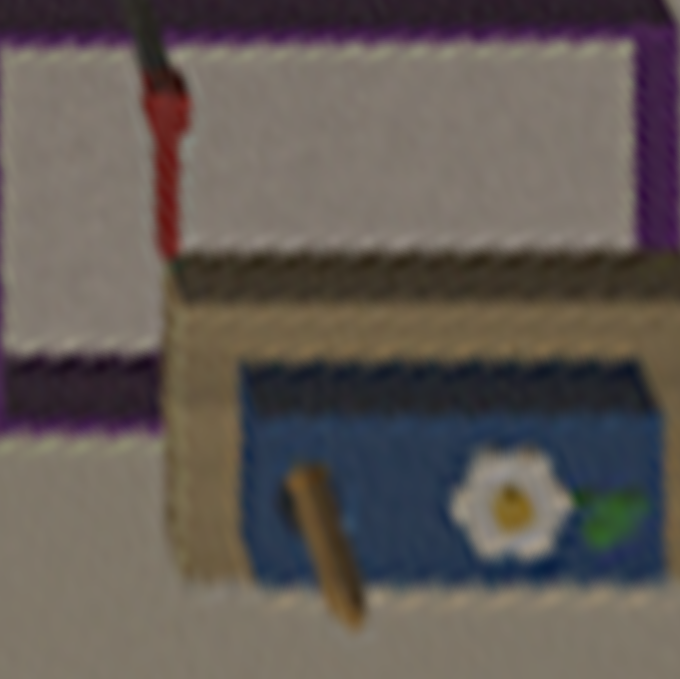

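View pics/a14.png

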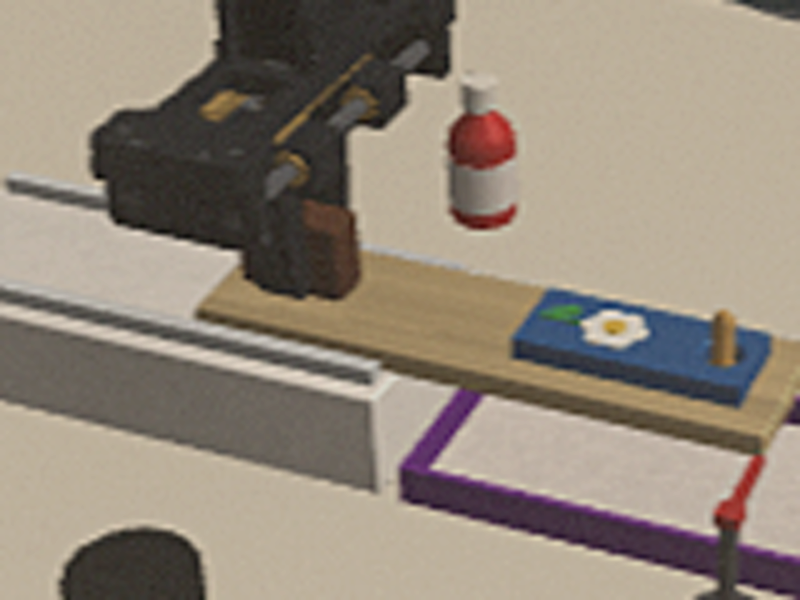

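Emit:
{"method": "carry_out", "body": {
  "rows": [
    {"dp": [0,-0.003,0],"angular": [0,0,0],"hand": 0.1},
    {"dp": [0,-0.006,0],"angular": [0,0,0],"hand": 0.1},
    {"dp": [0,-0.006,0],"angular": [0,0,0],"hand": 0.1},
    {"dp": [0,-0.006,0],"angular": [0,0,0],"hand": 0.1},
    {"dp": [0,-0.006,0],"angular": [0,0,0],"hand": 0.1},
    {"dp": [0,-0.006,0],"angular": [0,0,0],"hand": 0.1},
    {"dp": [0,-0.006,0],"angular": [0,0,0],"hand": 0.1}
  ]
}}

```text
t: 17.38
tcp_pos: [0.5906, -0.0947, 0.0673]
eef_rot: [179.7, -0.1, 0.5]
force: [0.2, -7.8, 10.7]
grip_width: 0.249
```

```bash
python3 calc.py .5907 -.094 .067 .67;  python3 - <<'E'
from h import *
p=shot("top"); s=shot("scene")
a=warp(p,.062,.55,.70,.07,.17,.25);b=warp(s,.062,.55,.70,.07,.17,.25)
cv2.imwrite("pics/a16.png",np.hstack([a,b]))
E
python3 calc.py .5907 -.094 .067 .67
```

```text
t 17.38 pos [ 0.5906 -0.0947  0.0673] rot [ 1.7973e+02 -1.3000e-01  5.5000e-01] F [ 0.19 -7.75 10.75] w 0.249
-> (0.5907, -0.094, 0.067, 0.67) dp [0.0002, -0.0018, 0.0007] ang [0.003, -0.0014, -0.0014]
t 17.48 pos [ 0.5907 -0.0947  0.0673] rot [ 1.7973e+02 -1.4000e-01  5.5000e-01] F [ 0.23 -7.62 10.  ] w 0.246
-> (0.5907, -0.094, 0.067, 0.67) dp [0.0001, -0.0017, 0.0008] ang [0.003, -0.0015, -0.0014]
```

View pics/a16.png

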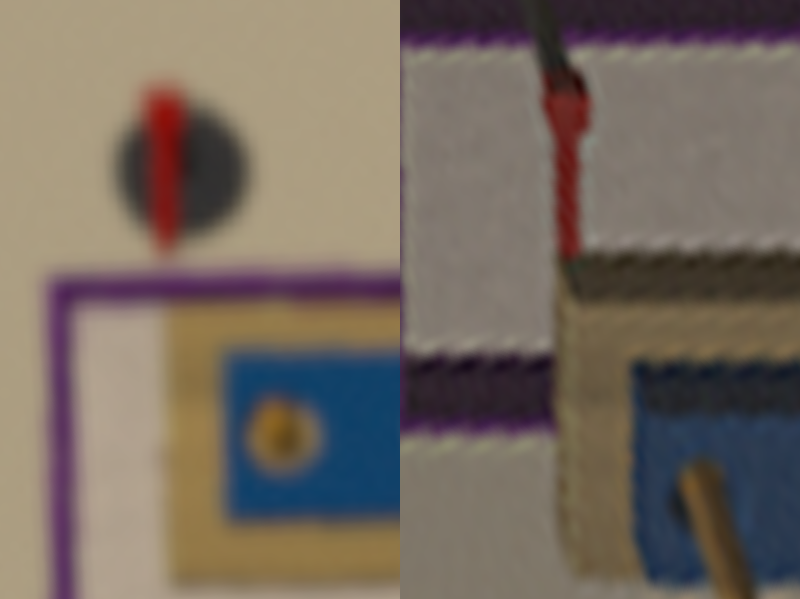

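```bash
python3 -c "
from plant import job
print(job.sign_off())"
```

```text
the job is handed in; nothing more can be done
None
```

I put the blue plaque's hole over the peg, let the plaque go flat on the board, and slid the board out to the red pointer. I handed the job in at about 17.5 s with the gripper still holding the handle down. No verdict was reported.

- **Plaque:** after I let go, the scene picture showed it flat on the board. The last pictures still showed the peg standing through its hole.
- **Board end:** in the last top and scene pictures its outer end is within about 1 mm of the middle of the red bar.
- **Hold:** the tool was still, with about 10 N pressing down and 7–8 N of friction and bias along the slide. I saw no tilt of the board; I judged this from the pictures and the steady tool height and did not measure it.
- **Bystanders:** I kept clear of the bare plaque, the bottle and the jar, but I did not measure their positions again at the end.
- **Disagreements:** a first rough look at the raised plaque put its hole up to 8 mm outward of the peg in one view and 3 mm in the other. A closer crop settled it at about 3–4 mm, which I corrected before lowering. The first slide to the mark stopped about 2.5 mm short, and I corrected that too.

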